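Slide the press's cutting board home until it drops into its notches

TASK

The die is set on the leather; now load the hand press. With a fingertip against the wooden front strip, gently push the white cutting board along its rails, in under the press, until you feel it drop into the locating notches and lie home and level, with the die still wholly on the leather. Only push: do not grip or lift the board or the die, and leave everything else on the bench as it stands.

Things in the scene. Friction and masses are not known exactly. Their poses are not given: they have to be found in the camera images.
- press: teal hand die press, fixed. Origin on the bench top straight below where the board's centre belongs when home. Its +x is the way the board slides in, from the open rail ends towards the column; z up. Two level steel rails along x at y = +-85 mm: 24 mm wide, tops 65 mm above the bench, x -235 to +140. Between them (|y| < 73 mm) it is open down to 35 mm above the bench.
- notch_in (a point): middle, at rail-top height, of the inner locating notch in the +y rail (press frame 95, 85, 65 mm). Each rail has two square notches 18 mm long and 8 mm deep, at x = -95 and +95 mm; a red mark on the dark side guide stands beside each. The guides (4 mm thick, tops 83 mm above the bench) leave the board 2 mm of play on each side.
- notch_out (a point): the same point of the outer notch in the +y rail (press frame -95, 85, 65 mm)
- platen (a point): centre of the underside of the steel platen over the board's place (press frame 45, 0, 165 mm); platen x -25 to +115, y +-75, 20 mm thick. The head above it reaches from x = -12 back to the column (x 158 to 250 mm) and 318 mm up; the hand lever is parked up and back on the +y side, to 460 mm up.
- board: white plastic cutting board 260 (x) x 200 (y) x 20 mm, loose on the rails, 0.4 to 0.8 kg; origin at the centre of its underside, axes as the press's within 0.02 rad. Riding, the origin is 75 mm above the bench, at press x -130 to -50 mm at the start; it slides at 3 to 8 N. Home, it drops 8 mm at once to 67 mm, press x within 2 mm of 0, and the notch walls stop it dead.
- cleat (a point): middle of the foot of the inner of two black cleats under the board (board frame x = 95 mm, 10 mm below the origin). The cleats, at x = -95 and +95 mm, run across the board, 194 mm long, 14 mm wide, 10 mm deep; on them it rides on the rails, and they drop together into the two pairs of notches.
- push_face (a point): middle of the outer face (facing the board's -x) of the wooden front strip, 142 mm from the board's origin along its -x, level with its underside. The strip is 120 mm wide (y), 12 mm thick, 40 mm tall: from 20 mm below to 20 mm above this point. Axes are the board's.
- leather (a point): middle of the top of the stiff tan sole-leather blank, 150 (x) x 130 (y) x 5 mm, taped to the board (board frame 40, 0, 25 mm)
- die: steel-rule die lying loose, blade down, on the leather: plywood plate 110 (x) x 80 (y) mm, 23 mm tall in all, 0.15 to 0.3 kg. Origin at the middle of its blade edge, on the leather. Starts within 10 mm and 0.1 rad of the leather's middle; it is wholly on the leather while within 20 mm of that middle along x, 14 mm along y and 0.2 rad.
- cone_red: bystander: thread cone, dark red thread with light-blue plastic caps, standing, 68 mm wide at the foot, 125 mm tall; origin at the centre of its foot
- cone_tan: bystander: thread cone of the same size, tan thread
- cone_navy: bystander: thread cone of the same size, navy-blue thread
- glue_jar: bystander: glass jar with paper label and black lid, 72 mm across, 75 mm tall; origin at the centre of its foot
- mallet: bystander: poly-head mallet lying on the bench: white head 48 mm across and 90 mm long (along its own x), dark-red handle reaching 200 mm along its own +y; origin on the bench below the middle of the head
- ring_die: bystander: round steel clicker die, 90 mm across, 59 mm tall with its bridge handle; origin at the centre of its foot
- tool_block: bystander: beech block 60 x 150 x 50 mm with four hand tools standing in it, 141 mm tall in all; origin at the centre of its foot

How it is judged:
By the outcome, as a careful person would: the job done as asked, in the order asked, and still so for the second after the job is handed in, with the robot touching nothing.
It also fails if it takes over 35 s, if anything falls off the work surface, if the arm or the gripper's body presses on something with over 40 N, if the wrist force passes 120 N, or if a joint passes its speed limit or range.

ROBOT

A 6-joint arm with a two-finger parallel gripper is mounted at the origin on the work surface. World frame = base frame: x ahead of the robot, y to its left, z up, the work surface at z = 0. Lengths are in m, angles in rad, forces in N, time in s.
With the tool pointing down it reaches from about 0.35 to 0.775 m from the base axis. Payload 7.3 kg.
Tool frame: the origin (TCP) lies midway between the tips of the shut fingers; the grasp point (between the pads) lies 19 mm behind it; y points along the fingers, z is the direction in which the jaws open and shut, and the axes are right-handed (so a half turn about y gives the same grasp; the last joint's range is limited). The gripper opens to 92 mm and grips with 3 to 60 N. Pads are 19 mm wide; open, the fingers measure 130 mm over their backs; the gripper's body (75 mm by 190 mm) begins 47 mm behind the grasp point.
Start: joints at [-1.337, 0.342, 1.524, -0, 1.275, -0.146], TCP at [0.195, -0.488, 0.227] pointing down, gripper open.
Joint ranges: [-2.53, 2.53], [-0.77, 2.02], [0.04, 2.7], [-1, 4.14], [0.28, 2.66], [-3.11, 3.11]. Speed limits (rad/s): [2.57, 2.57, 3.14, 3.14, 3.14, 3.14].

INTERFACE

Orientations are given as [roll, pitch, yaw] about the fixed x, y, z axes, in that order (R = Rz(yaw) Ry(pitch) Rx(roll)).
In Python, from station import get_obs, optics, job gives the robot as it stands. The module is installed in compiled form; this text tells all that it offers.
- The arm moves only by the shell command python3 -m crank 'ROWS' [FORCE]. ROWS is JSON, a list of rows, each a list of 3 entries, a list of its own where there are three numbers: the closure, from -1 (fully open) to 1 (shut), then the shift along the tool's x, y, z in mm, then the turn about the tool's y in rad. In form: [[gripper, [dx, dy, dz], roll], ...]. A call has 1 to 12 rows; each row is the pose to reach, as a shift and turn from the pose commanded when the call began, along the tool's axes at that moment; what a row does not reach only later rows make up. A row lasts 1/12 s, in which the tool goes at most 41.7 mm and 7.16 degrees, less where a joint would pass 70% of its speed; a pose out of reach is approached as far as the arm can. A call with a gripper value outside its range is refused whole. The fingers move at their own pace and stop on an object; FORCE is the grip in N (left out, the last holds). Time passes only in rows, so rows that repeat a pose let the fingers close. It gives the time, the measured TCP pose, the force and the opening at its end, in the units of the state.
- get_obs(): the state, without advancing time (a new reading comes with each control period).
- optics.read_camera(name): name is "scene" or "top" or "wrist"; returns a dict with "pixels" (420x560x3 uint8, red, green, blue), "fx", "fy", "cx", "cy" (pixels), "R" (3x3) and "t" (3): a world point X has camera coordinates R X + t. Camera axes: x right, y down, z forward; pixel columns grow to the right and rows downward; lengths in m; the calibration is good to about 2 mm. A picture is of the moment at which its call begins. There is no depth.
- job.hand_in(): hands the job in, once; it reports no verdict.
The state is a dict: "time": time; "qpos": joint angles; "qvel": joint speeds; "joint_efforts": joint torques, N m; "eef_pos": TCP position; "ee_rot": TCP orientation; "wrist_force": force on the tool from outside, world axes, zero at the start; "torque": the same for the moment, N m; "gripper_width": finger opening in m.
Only numpy, scipy, OpenCV 4.12 (cv2) and the standard library are available. Lean on these libraries where they do the work, as an engineer would, in place of code of your own. Each camera call takes 0.05 s, during which the arm holds its last target.

## Working session

There is one attempt and no reset: what is moved stays moved. The work goes in short steps, Python scripts to look and compute and a shell command to move; the robot and the scene stay as the last step left them, time stands still between calls to the robot, and variables do not carry over. Pictures are saved under pics/ and viewed, and the job is handed in when it is done.

```bash
mkdir -p pics; python3 - <<'E'
from station import get_obs, optics
import cv2,numpy as np
o=get_obs()
for k,v in o.items(): print(k,np.round(v,3))
for n in("scene","top","wrist"):
    c=optics.read_camera(n); cv2.imwrite(f"pics/{n}0.png",c["pixels"][:,:,::-1]); print(n,c["fx"],c["cx"],c["cy"],np.round(c["R"],3).tolist(),np.round(c["t"],3), np.round(-c["R"].T@c["t"],3) )
E
```

```text
time 0.0
qpos [-1.337  0.343  1.525 -0.     1.275 -0.146]
qvel [ 0.002  0.002 -0.001  0.001  0.001  0.001]
joint_efforts [-2.0000e-03 -4.3125e+01 -2.4423e+01  7.2000e-02  5.6000e-02 -0.0000e+00]
eef_pos [ 0.195 -0.487  0.226]
ee_rot [-1.572  0.    -2.762]
wrist_force [-0.577  1.287 -0.182]
torque [-0.016 -0.004 -0.039]
gripper_width 0.092
scene 409.8202841100267 273.24976945756373 205.9437721909595 [[0.071, 0.997, -0.021], [0.68, -0.064, -0.731], [-0.73, 0.038, -0.683]] [-0.131 -0.298  1.503] [1.309 0.055 0.806]
top 506.55150507280547 284.69559385449304 206.19869836156303 [[-0.016, -1.0, 0.011], [-0.996, 0.015, -0.089], [0.089, -0.013, -0.996]] [0.069 0.566 1.179] [0.461 0.075 1.224]
wrist 291.2462495668357 282.48409723129845 208.72506875545795 [[0.37, -0.929, -0.002], [-0.887, -0.354, 0.298], [-0.277, -0.109, -0.955]] [-0.523 -0.038  0.392] [ 0.269 -0.457  0.385]
```

```bash
python3 -m crank 2>&1 | head -5; ls
```

```text
invalid input
pics
```

View pics/scene0.png

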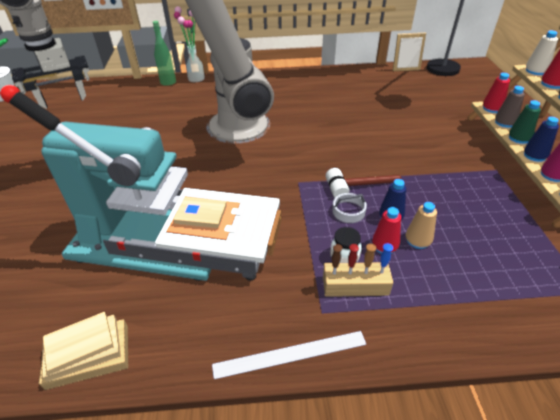

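View pics/top0.png

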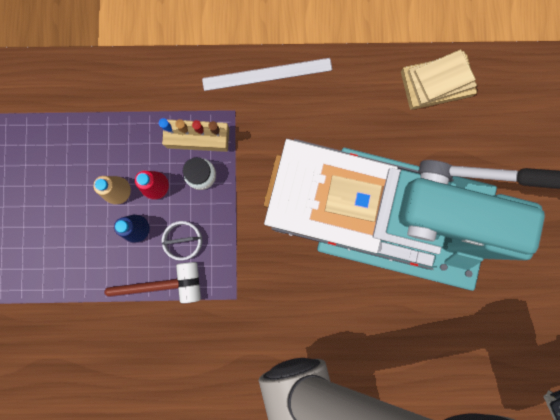

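View pics/wrist0.png

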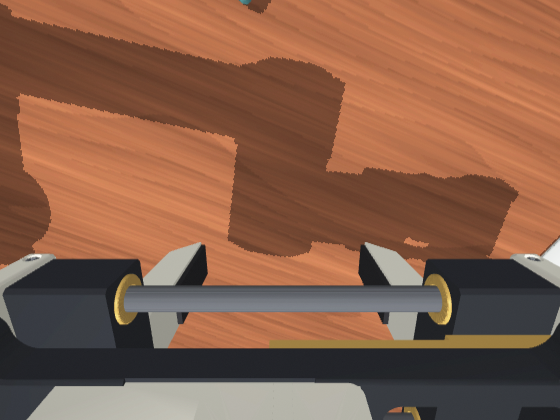

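```bash
python3 - <<'E'
import cv2
a=cv2.imread("pics/top0.png")[120:300,250:500]; cv2.imwrite("pics/topz.png",cv2.resize(a,None,fx=3.2,fy=3.2,interpolation=cv2.INTER_CUBIC))
a=cv2.imread("pics/scene0.png")[150:290,60:300]; cv2.imwrite("pics/scenez.png",cv2.resize(a,None,fx=3.3,fy=3.3,interpolation=cv2.INTER_CUBIC))
E
```

```text
(no output)
```

View pics/topz.png

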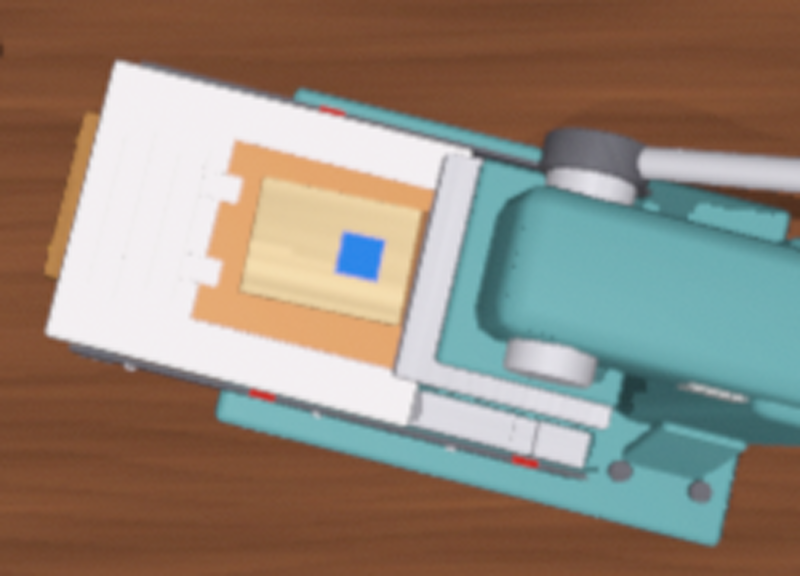

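View pics/scenez.png

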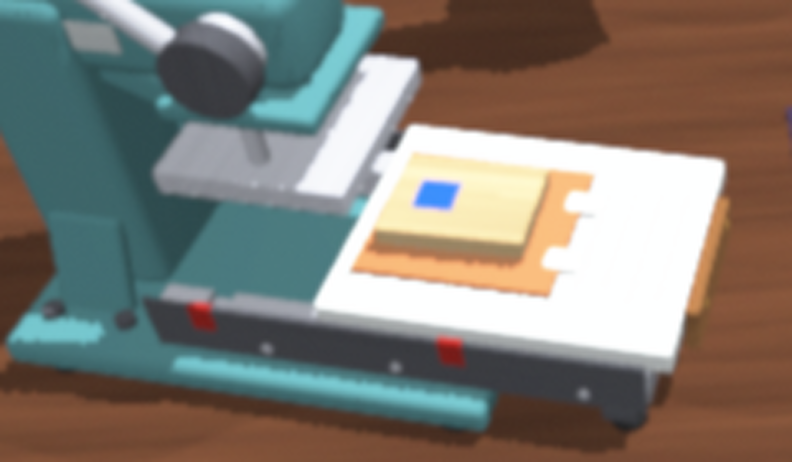

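```bash
cat > h.py <<'E'
import numpy as np,cv2
from station import get_obs, optics
def ray(c,u,v):
    d=c["R"].T@np.array([(u-c["cx"])/c["fx"],(v-c["cy"])/c["fy"],1]); return -c["R"].T@c["t"],d
def onz(c,u,v,z):
    o,d=ray(c,u,v); return o+d*(z-o[2])/d[2]
def red(c):
    hsv=cv2.cvtColor(np.ascontiguousarray(c["pixels"]),cv2.COLOR_RGB2HSV)
    m=((hsv[...,0]<6)|(hsv[...,0]>174))&(hsv[...,1]>170)&(hsv[...,2]>110)
    n,l,s,ce=cv2.connectedComponentsWithStats(m.astype(np.uint8))
    return [(s[i].tolist(),ce[i].round(2).tolist()) for i in range(1,n) if s[i][4]>3]
def board(c,lo=165):
    p=c["pixels"].astype(int); m=(p.min(2)>lo)&(p.max(2)-p.min(2)<25)
    n,l,s,ce=cv2.connectedComponentsWithStats(m.astype(np.uint8)); return l,s,ce
E
python3 - <<'E'
from h import *
c=optics.read_camera("top")
for r in red(c): print(r, onz(c,*r[1],.083).round(4))
s_=optics.read_camera("scene")
for r in red(s_): print("scene",r)
k=3.2
Z=lambda x,y:(x/k+250-.35,y/k+120-.35)
for n,p,z in [("Ltop",(117,62),.095),("Lbot",(47,334),.095),("Rbot",(411,425),.095),("stripT",(91,114),.095),("stripB",(47,274),.095),
  ("lea TL",(235,142),.1),("lea BL",(191,318),.1),("dieTL",(263,178),.123),("dieTR",(424,210),.123),("dieBR",(399,324),.123),("dieBL",(241,290),.123)]:
    print(n,onz(c,*Z(*p),z).round(4))
E
```

```text
([193, 121, 8, 9, 55], [196.45, 124.73]) [0.7526 0.2599 0.083 ]
([141, 172, 25, 26, 224], [153.87, 189.56]) [0.6045 0.3562 0.083 ]
([329, 242, 6, 3, 6], [331.5, 243.0]) [ 0.4775 -0.0431  0.083 ]
([411, 263, 6, 3, 8], [413.62, 263.88]) [ 0.4278 -0.2265  0.083 ]
scene ([546, 57, 14, 28, 236], [554.33, 73.73])
scene ([486, 78, 24, 32, 426], [497.7, 94.46])
scene ([1, 86, 18, 17, 187], [8.6, 92.32])
scene ([374, 212, 27, 38, 571], [388.5, 232.14])
scene ([117, 243, 7, 6, 30], [120.43, 245.33])
scene ([350, 245, 7, 7, 35], [352.89, 247.43])
scene ([193, 253, 6, 7, 34], [195.71, 256.09])
Ltop [0.7139 0.0551 0.095 ]
Lbot [0.522  0.1071 0.095 ]
Rbot [ 0.4547 -0.1451  0.095 ]
stripT [0.6768 0.074  0.095 ]
stripB [0.5639 0.1065 0.095 ]
lea TL [ 0.6545 -0.0267  0.1   ]
lea BL [0.5312 0.0067 0.1   ]
dieTL [ 0.6253 -0.0433  0.123 ]
dieTR [ 0.6015 -0.1533  0.123 ]
dieBR [ 0.5235 -0.1337  0.123 ]
dieBL [ 0.5484 -0.0264  0.123 ]
```

```bash
cat >> h.py <<'E'
from scipy.spatial.transform import Rotation as Ro
px=np.array([-.2605,-.9655,0]);py=np.array([.9655,-.2605,0])
def goto(p):
    o=get_obs(); R=Ro.from_euler('xyz',o["ee_rot"]); d=R.inv().apply(np.array(p)-o["eef_pos"])*1000
    e=np.arctan2(px[1],px[0])-o["ee_rot"][2]; print("shift",d.round(1),"roll",-round((e+np.pi)%(2*np.pi)-np.pi,4)); return d
E
python3 - <<'E'
from h import *
f=np.array([.6214,.0923,0])
print(f-px*.045); g=f-px*.045
for z in(.37,.07): g[2]=z; goto(g)
E
python3 -m crank '[[1,[0,-40,0],0],[1,[0,-80,0],0],[1,[0,-120,0],0],[1,[0,-145,0],0],[1,[0,-145,0],0]]' 5
```

```text
[0.6331225 0.1357475 0.       ]
shift [-638.3 -143.3 -416.3] roll -0.9275
shift [-638.3  156.7 -416.1] roll -0.9275
time: 0.67
eef_pos: [0.1951, -0.4891, 0.3778]
ee_rot: [-1.56, -0.002, -2.762]
wrist_force: [0.3, -0.1, -0.6]
gripper_width: 0.0629
```

```bash
python3 -m crank '[[1,[-30,0,-20],-0.08],[1,[-60,0,-40],-0.16],[1,[-90,0,-60],-0.24],[1,[-120,0,-80],-0.32],[1,[-150,0,-100],-0.40],[1,[-180,0,-120],-0.48],[1,[-210,0,-140],-0.56],[1,[-240,0,-160],-0.64],[1,[-270,0,-180],-0.72],[1,[-300,0,-200],-0.80],[1,[-330,0,-218],-0.88],[1,[-330,0,-218],-0.9275]]'
python3 - <<'E'
from h import *
goto([.6331,.1357,.37])
E
```

```text
time: 1.67
eef_pos: [0.4226, -0.1581, 0.3709]
ee_rot: [-1.571, 0.003, -1.825]
wrist_force: [-0.3, -0.2, -0.2]
gripper_width: 0.0004
shift [-337.2    1.7  130. ] roll 0.0098
```

```bash
python3 -m crank '[[1,[-32,0,12],0],[1,[-64,0,25],0],[1,[-96,0,37],0],[1,[-128,0,49],0],[1,[-160,0,62],0],[1,[-192,0,74],0],[1,[-224,0,86],0],[1,[-256,0,99],0],[1,[-288,0,111],0],[1,[-320,0,123],0],[1,[-338,0,130],0.01],[1,[-338,0,130],0.01]]'
python3 - <<'E'
from h import *
goto([.6331,.1357,.07])
c=optics.read_camera("scene"); cv2.imwrite("pics/s1.png",c["pixels"][:,:,::-1])
c=optics.read_camera("top"); cv2.imwrite("pics/t1.png",c["pixels"][:,:,::-1])
E
```

```text
time: 2.67
eef_pos: [0.635, 0.1332, 0.3687]
ee_rot: [-1.574, -0.0, -1.841]
wrist_force: [0.0, -0.3, -0.6]
gripper_width: 0.0005
shift [ -2.  298.7  -1.6] roll -0.0066
```

View pics/s1.png

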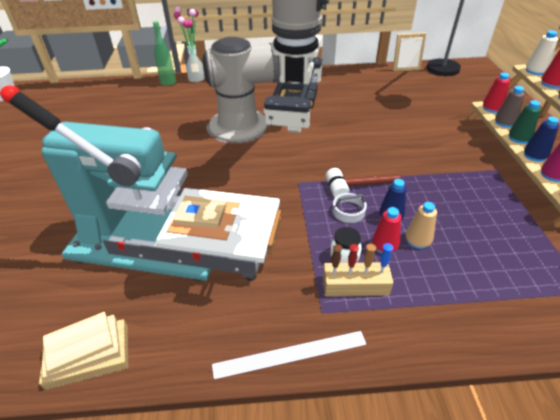

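View pics/t1.png

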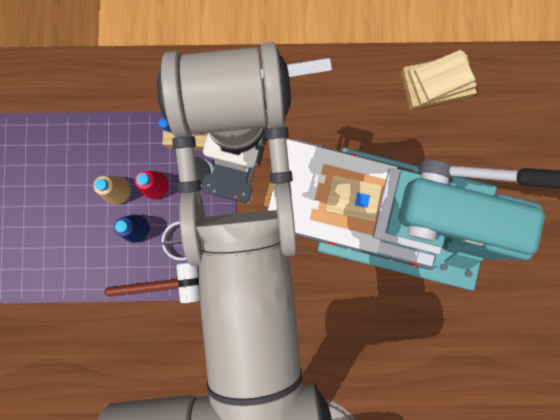

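```bash
python3 -m crank '[[1,[-2,30,-2],0],[1,[-2,60,-2],0],[1,[-2,90,-2],0],[1,[-2,120,-2],0],[1,[-2,150,-2],0],[1,[-2,180,-2],0],[1,[-2,205,-2],0],[1,[-2,230,-2],0],[1,[-2,230,-2],-0.006]]'
python3 - <<'E'
from h import *
goto([.6331,.1357,.07])
c=optics.read_camera("scene"); cv2.imwrite("pics/s2.png",c["pixels"][:,:,::-1])
c=optics.read_camera("wrist"); cv2.imwrite("pics/w2.png",c["pixels"][:,:,::-1])
E
```

```text
time: 3.52
eef_pos: [0.6289, 0.1303, 0.1366]
ee_rot: [-1.58, -0.004, -1.84]
wrist_force: [-0.0, -0.3, -0.9]
gripper_width: 0.0007
shift [-6.5 66.5  3.2] roll -0.0052
```

View pics/s2.png

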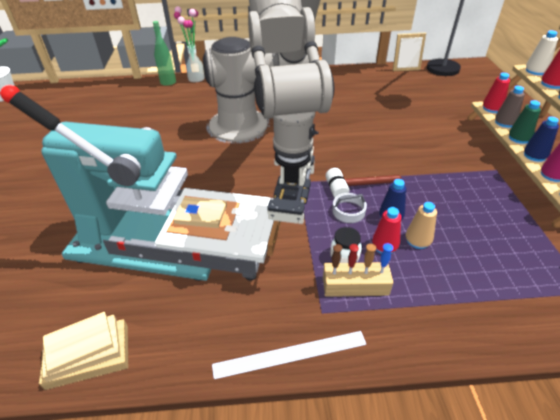

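View pics/w2.png

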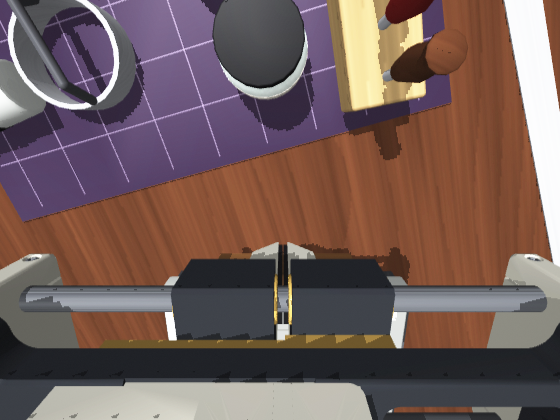

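```bash
python3 -m crank '[[1,[-5,25,1],0],[1,[-8,50,2],0],[1,[-8,66,2],-0.005],[1,[-8,66,2],-0.005],[1,[-8,66,2],-0.005]]'
python3 - <<'E'
from h import *
o=get_obs(); goto([.6331,.1357,.07]); d=o["eef_pos"]-np.array([.6214,.0923,.075]); print("rel face x,y",d@px,d@py,d, o["wrist_force"])
E
```

```text
time: 4.03
eef_pos: [0.6372, 0.139, 0.0774]
ee_rot: [-1.569, 0.0, -1.834]
wrist_force: [0.7, -0.1, 0.7]
gripper_width: 0.0004
shift [ 4.3  7.4 -3.2] roll 0.0007
rel face x,y -0.04922891780420319 0.0031268100021382282 [0.01584227 0.04671363 0.00240704] [ 0.67440935 -0.06643033  0.73723077]
```

```bash
python3 -m crank '[[1,[8,6,-3],0],[1,[16,6,-3],0],[1,[24,6,-3],0],[1,[28,6,-3],0],[1,[30,6,-3],0],[1,[32,6,-3],0],[1,[32,6,-3],0]]'
python3 -m crank '[[1,[1.5,0,0],0],[1,[3,0,0],0],[1,[4.5,0,0],0],[1,[6,0,0],0],[1,[7.5,0,0],0],[1,[7.5,0,0],0]]'
python3 - <<'E'
from h import *
o=get_obs(); d=o["eef_pos"]-np.array([.6214,.0923,.075]); print("rel face x,y",d@px,d@py,d, o["wrist_force"]@px)
E
```

```text
time: 4.62
eef_pos: [0.6256, 0.1088, 0.0702]
ee_rot: [-1.57, 0.0, -1.834]
wrist_force: [0.8, 1.2, -0.3]
gripper_width: 0.0004
time: 5.12
eef_pos: [0.6236, 0.1032, 0.0697]
ee_rot: [-1.57, 0.002, -1.833]
wrist_force: [0.8, 3.7, -0.5]
gripper_width: 0.0004
rel face x,y -0.011053360200093737 -0.0006926853609672341 [ 0.0022105   0.01085192 -0.00531364] -3.8036961845888375
```

```bash
python3 -m crank '[[1,[1,0,0],0],[1,[2.5,0,0],0],[1,[4.5,0,0],0],[1,[7,0,0],0],[1,[10,0,0],0],[1,[13,0,0],0],[1,[16,0,0],0],[1,[19,0,0],0],[1,[22,0,0],0],[1,[24.5,0,0],0],[1,[26.5,0,0],0],[1,[28,0,0],0]]'
python3 - <<'E'
from h import *
o=get_obs(); d=o["eef_pos"]-np.array([.6214,.0923,.075]); print("rel face x,y",d@px,d@py,d, o["wrist_force"]@px)
c=optics.read_camera("scene"); cv2.imwrite("pics/s3.png",c["pixels"][:,:,::-1])
c=optics.read_camera("top"); cv2.imwrite("pics/t3.png",c["pixels"][:,:,::-1])
E
```

```text
time: 6.12
eef_pos: [0.6164, 0.0763, 0.0696]
ee_rot: [-1.571, 0.002, -1.833]
wrist_force: [1.6, 5.9, -0.9]
gripper_width: 0.0008
rel face x,y 0.016759527750179908 -0.0006842235308717152 [-0.00502622 -0.01600228 -0.00536873] -6.157836536271175
```

View pics/s3.png

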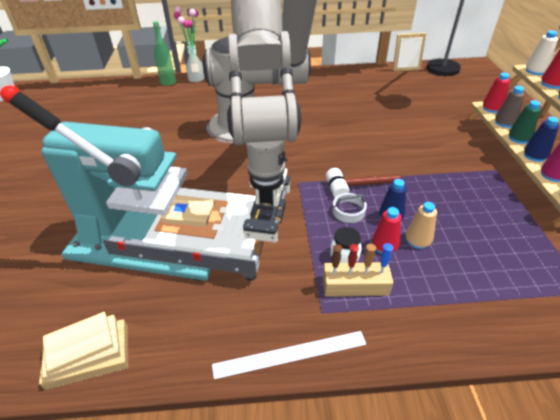

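View pics/t3.png

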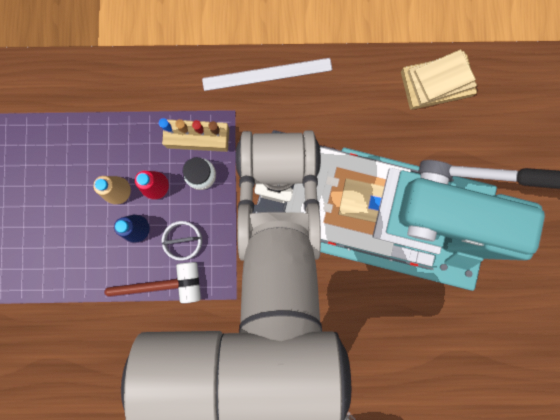

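```bash
python3 -m crank '[[1,[1,0,0],0],[1,[3,0,0],0],[1,[6,0,0],0],[1,[10,0,0],0],[1,[14,0,0],0],[1,[18,0,0],0],[1,[22,0,0],0],[1,[26,0,0],0],[1,[30,0,0],0],[1,[33,0,0],0],[1,[35,0,0],0],[1,[36,0,0],0]]'
python3 -m crank '[[1,[1,0,0],0],[1,[3,0,0],0],[1,[6,0,0],0],[1,[10,0,0],0],[1,[14,0,0],0],[1,[18,0,0],0],[1,[22,0,0],0],[1,[26,0,0],0],[1,[30,0,0],0],[1,[33,0,0],0],[1,[35,0,0],0],[1,[36,0,0],0]]'
python3 - <<'E'
from h import *
o=get_obs(); d=o["eef_pos"]-np.array([.6214,.0923,.075]); print("rel face x,y",d@px,d@py,d, o["wrist_force"]@px)
c=optics.read_camera("scene"); cv2.imwrite("pics/s4.png",c["pixels"][:,:,::-1])
a=c["pixels"][150:290,60:300,::-1]; cv2.imwrite("pics/s4z.png",cv2.resize(a,None,fx=3.3,fy=3.3,interpolation=cv2.INTER_CUBIC))
E
```

```text
time: 7.22
eef_pos: [0.607, 0.0413, 0.0697]
ee_rot: [-1.571, 0.002, -1.833]
wrist_force: [1.7, 5.8, -0.6]
gripper_width: 0.0003
time: 8.22
eef_pos: [0.5976, 0.0065, 0.0697]
ee_rot: [-1.571, 0.002, -1.833]
wrist_force: [2.0, 5.5, -1.3]
gripper_width: 0.0005
rel face x,y 0.0890646750103882 -0.0005784668356145343 [-0.02375866 -0.08583692 -0.00532001] -5.787637877395926
```

View pics/s4z.png

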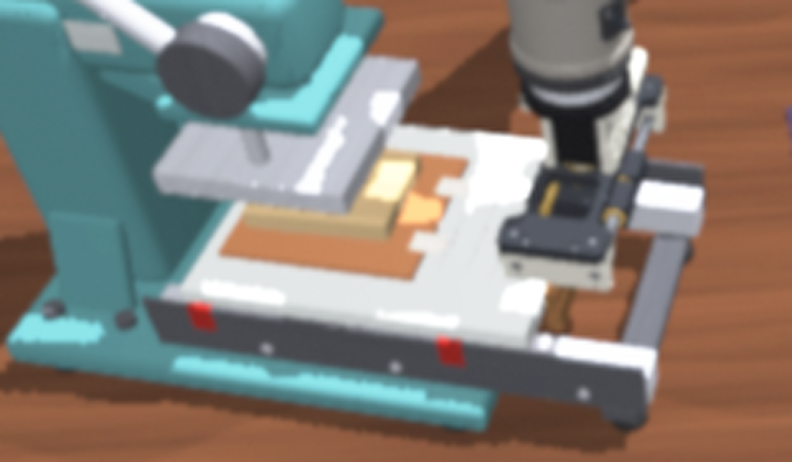

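```bash
python3 -m crank '[[1,[1,0,0],0],[1,[2.5,0,0],0],[1,[4,0,0],0],[1,[5.5,0,0],0],[1,[7,0,0],0],[1,[8.5,0,0],0],[1,[10,0,0],0],[1,[11.5,0,0],0],[1,[13,0,0],0],[1,[14,0,0],0],[1,[15,0,0],0],[1,[16,0,0],0]]'
python3 - <<'E'
from h import *
o=get_obs(); d=o["eef_pos"]-np.array([.6214,.0923,.075]); print("rel face x,y",d@px,d@py,d, o["wrist_force"]@px)
E
```

```text
time: 9.27
eef_pos: [0.5935, -0.0087, 0.0697]
ee_rot: [-1.571, 0.002, -1.833]
wrist_force: [1.9, 5.2, -1.0]
gripper_width: 0.0005
rel face x,y 0.10476062672596122 -0.0006188414620553688 [-0.02788623 -0.10098008 -0.0053316 ] -5.55984198478222
```

```bash
python3 -m crank '[[1,[0.7,0,0],0],[1,[1.4,0,0],0],[1,[2.1,0,0],0],[1,[2.8,0,0],0]]'
python3 -m crank '[[1,[0.7,0,0],0],[1,[1.4,0,0],0],[1,[2.1,0,0],0]]'
```

```text
time: 9.6
eef_pos: [0.5926, -0.012, 0.0696]
ee_rot: [-1.571, 0.001, -1.833]
wrist_force: [1.9, 5.3, -2.3]
gripper_width: 0.0001
time: 9.85
eef_pos: [0.5922, -0.0139, 0.0696]
ee_rot: [-1.571, 0.001, -1.833]
wrist_force: [1.2, 5.7, -1.3]
gripper_width: 0.0006
```

```bash
python3 -m crank '[[1,[0.7,0,0],0],[1,[1.4,0,0],0],[1,[2.1,0,0],0]]'
python3 -m crank '[[1,[0.7,0,0],0],[1,[1.4,0,0],0],[1,[2.1,0,0],0]]'
python3 - <<'E'
from h import *
c=optics.read_camera("scene")
a=c["pixels"][150:290,60:300,::-1]; cv2.imwrite("pics/s5z.png",cv2.resize(a,None,fx=3.3,fy=3.3,interpolation=cv2.INTER_CUBIC))
E
```

```text
time: 10.1
eef_pos: [0.5919, -0.0148, 0.0696]
ee_rot: [-1.571, 0.003, -1.834]
wrist_force: [4.8, 13.1, -2.2]
gripper_width: 0.0004
time: 10.35
eef_pos: [0.592, -0.0149, 0.0697]
ee_rot: [-1.57, 0.006, -1.834]
wrist_force: [6.6, 20.5, -2.1]
gripper_width: 0.0003
```

View pics/s5z.png

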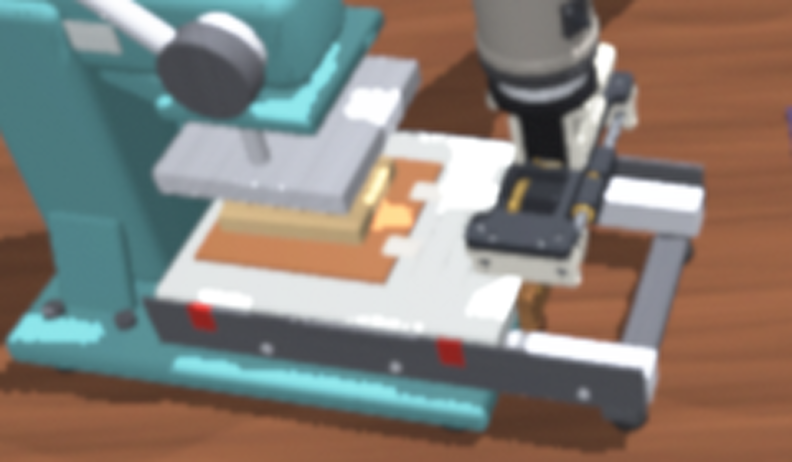

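```bash
python3 -m crank '[[1,[-1.5,0,0],0],[1,[-3,0,0],0],[1,[-4.5,0,0],0],[1,[-6,0,0],0],[1,[-12,0,0],0],[1,[-24,0,0],0],[1,[-45,0,0],0],[1,[-75,0,0],0],[1,[-110,0,0],0],[1,[-140,0,0],0],[1,[-155,0,0],0],[1,[-155,0,0],0]]'
python3 -m crank '[[1,[0,-30,0],0],[1,[0,-60,0],0],[1,[0,-95,0],0],[1,[0,-130,0],0],[1,[0,-165,0],0],[1,[0,-200,0],0],[1,[0,-235,0],0],[1,[0,-260,0],0],[1,[0,-260,0],0]]'
python3 - <<'E'
from h import *
for n in("scene","top"):
    c=optics.read_camera(n); cv2.imwrite(f"pics/{n}6.png",c["pixels"][:,:,::-1])
    b=(slice(150,290),slice(60,300)) if n=="scene" else (slice(120,300),slice(250,500))
    cv2.imwrite(f"pics/{n}6z.png",cv2.resize(c["pixels"][b][:,:,::-1],None,fx=3.2,fy=3.2,interpolation=cv2.INTER_CUBIC))
E
```

```text
time: 11.4
eef_pos: [0.6315, 0.1347, 0.0696]
ee_rot: [-1.57, 0.001, -1.829]
wrist_force: [-0.4, 0.1, -0.3]
gripper_width: 0.0007
time: 12.15
eef_pos: [0.6325, 0.1297, 0.3366]
ee_rot: [-1.56, 0.003, -1.835]
wrist_force: [0.8, 0.2, 1.2]
gripper_width: 0.0008
```

View pics/scene6z.png

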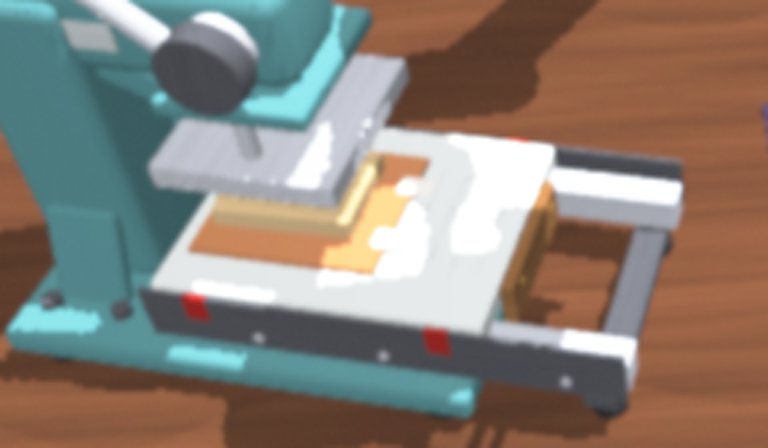

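View pics/top6z.png

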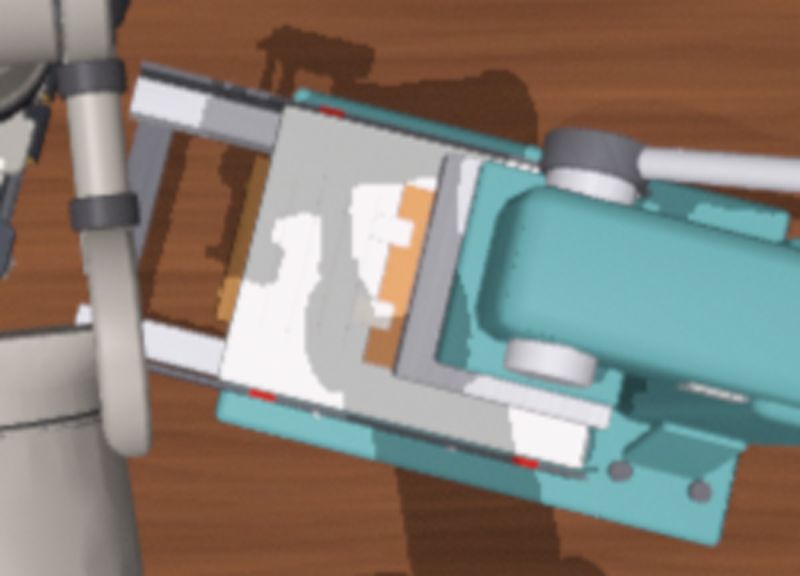

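View pics/scene6.png

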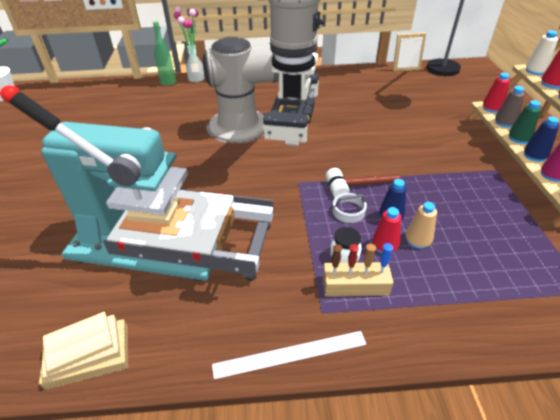

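```bash
python3 - <<'E'
from h import *
s=optics.read_camera("scene");t=optics.read_camera("top")
k=3.2
S=lambda x,y,k=3.2:(x/k+60-.35,y/k+150-.35)
T=lambda x,y:(x/k+250-.35,y/k+120-.35)
P0=np.array([.554,-.1622,0])
def pf(p): return (np.array([(p-P0)@px,(p-P0)@py,p[2]])*1000).round(1)
def tri(a,b):
    (o1,d1),(o2,d2)=ray(s,*a),ray(t,*b); M=np.c_[d1,-d2]; q=np.linalg.lstsq(M,o2-o1,rcond=None)[0]
    p1,p2=o1+d1*q[0],o2+d2*q[1]; return (p1+p2)/2,np.linalg.norm(p1-p2)
for n,a,b in[("out-y",(553,146),(220,382)),("out+y",(490,332),(285,108))]:
    p,e=tri(S(*a),T(*b)); print(n,pf(p),"gap mm",round(e*1000,1))
p,e=tri(S(722,160,3.3),T(47,334)); print("before out-y",pf(p),e)
p,e=tri(S(672,368,3.3),T(117,62)); print("before out+y",pf(p),e)
for n,a in[("out-y",(220,382)),("out+y",(285,108)),("in-y",(585,467))]: print("top",n,[pf(onz(t,*T(*a),z)) for z in(.087,.095)])
for n,a in[("out-y",(553,146)),("out+y",(490,332)),("in+y",(150,290))]: print("scene",n,[pf(onz(s,*S(*a),z)) for z in(.087,.095)])
for n,a,z in[("die out-y",(381,154),.115),("die out+y foot",(342,234),.0975),("die out+y top",(340,222),.115),("die in+y top",(214,213),.115),("lea out+y",(372,272),.092),("lea out-y",(429,157),.092),("lea in+y",(190,250),.092)]: print(n,pf(onz(s,*S(*a),z)))
E
```

```text
out-y [-127.5 -104.    85.5] gap mm 3.2
out+y [-131.6   96.6   81.9] gap mm 8.7
before out-y [-252.7 -101.4   96.4] 0.002414084137417846
before out+y [-254.    99.7   83.6] 0.004341387152714524
top out-y [array([-126.1, -103.6,   87. ]), array([-126.6, -103.9,   95. ])]
top out+y [array([-127.7,   96.8,   87. ]), array([-128.3,   95.1,   95. ])]
top in-y [array([135.8, -98.6,  87. ]), array([133.4, -99. ,  95. ])]
scene out-y [array([-129.6, -102.7,   87. ]), array([-132.7,  -94.1,   95. ])]
scene out+y [array([-137.8,   99.8,   87. ]), array([-140.8,  106.2,   95. ])]
scene in+y [array([125.1, 104.6,  87. ]), array([119.2, 111. ,  95. ])]
die out-y [ -7.8 -40.2 115. ]
die out+y foot [-0.8 33.9 97.5]
die out+y top [ -4.6  37.9 115. ]
die in+y top [ 94.2  45.2 115. ]
lea out+y [-35.1  62.9  92. ]
lea out-y [-34.8 -67.1  92. ]
lea in+y [111.   65.1  92. ]
```

```bash
python3 - <<'E'
import cv2
a=cv2.imread("pics/scene6.png")[180:245,100:220]; cv2.imwrite("pics/dz.png",cv2.resize(a,None,fx=6.5,fy=6.5,interpolation=cv2.INTER_CUBIC))
E
```

```text
(no output)
```

View pics/dz.png

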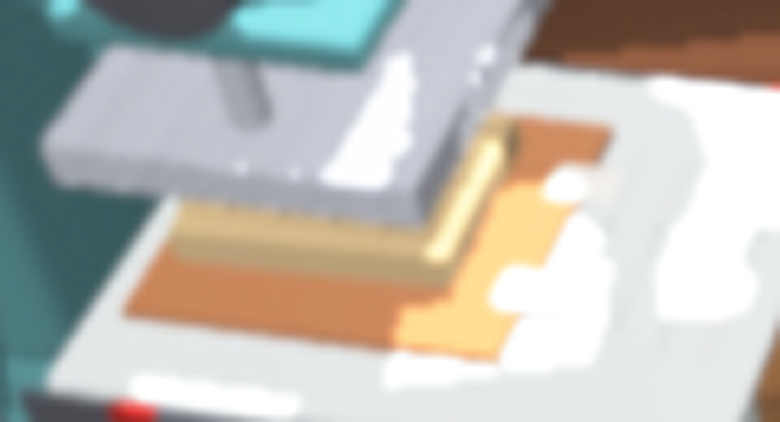

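```bash
python3 - <<'E'
from station import job
print(job.hand_in())
E
```

```text
the job is handed in; nothing more can be done
None
```

The board is home under the press with the die still on the leather. I handed the job in after about 12 s, with the arm clear and touching nothing.

**Push:** With the shut fingertips against the middle of the wooden strip, I pushed the board about 121 mm along the rails. It slid at about 5.5–6 N, then stopped dead where I had predicted, with the force rising to about 21 N. I then backed straight off and raised the arm.

**Last checks** (press frame, from the pictures):
- **Board:** The outer −y corner was at x about −127 mm and 85.5 mm high; when home it should be at −130 and 87 mm.
- **Level:** All three leather corners I could see fit the dropped height of 92 mm at both ends, which points to both cleats being in their notches.
- **Die:** Its centre is about 5 mm from the leather's middle along x and 1–2 mm along y. It is turned by less than 0.1 rad, so it is well within the limits.
- **Bystanders:** Everything else on the bench looked unmoved.

**Disagreements:** The two camera views disagreed by about 9 mm at the outer +y corner, giving a height of 82 mm. That is probably because the side guide partly hides the corner in the scene view. Another corner, the inner −y one, read about 6 mm too far in. I put more weight on the leather corners and the hard stop than on these two.

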